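# Pull a tube adapter out of a deep centrifuge bucket with the extractor key

## Robot

A 7-joint arm with a two-finger parallel gripper is mounted at the origin on a cart in front of the work surface, level with it; the furniture and walls round the work are solid. World frame = base frame: x ahead of the robot, y to its left, z up, the work surface at z = 0. Lengths are in m, angles in rad, forces in N, time in s.
With the tool pointing down it reaches from about 0.4 to 0.875 m from the base axis. Payload 6.5 kg.
Tool frame: the origin (TCP) lies midway between the tips of the shut fingers; the grasp point (between the pads) lies env.grasp_offset behind it (env.grasp_offset is the distance from the TCP to the grasp point, in m); z points along the fingers, y is the line along which they close (so a half turn about z gives the same grasp; the last joint's range is limited). The gripper opens to 85 mm and grips with 20 to 120 N. Pads are 22 mm wide; open, the fingers measure 114 mm over their backs; the gripper's body (76 mm by 85 mm) begins 54 mm behind the grasp point. The pads swing forward as they close: fully open they stand 13 mm farther back than shut.
Start: joints at [-1.386, 0.536, -0.004, 1.538, 0.003, 1.067, -0.071], TCP at [0.161, 0.63, 0.231] pointing down, gripper open.
Joint ranges: [-2.7, 2.7], [-0.37, 2.16], [-1.27, 1.26], [0.24, 2.4], [-1.31, 4.45], [0.19, 1.91], [-2.76, 2.76]. Speed limits (rad/s): [2.39, 2.39, 3.14, 3.14, 3.14, 3.14, 3.14].

## Interface

Orientations are given as a rotation vector (axis times angle).
In Python, from plant import env, capture, camera_params, ticket, search_frame gives the robot as it stands.
- The arm moves only by the tool move_arm, never from a script. Its argument "targets" is a list of rows, each a list of 7 numbers: the shift along the tool's x, y, z in mm, then the turn, a rotation vector about the tool's x, y, z in rad, then the closure, from 0 (fully open) to 1 (shut). A call has exactly 10 rows; each row is the pose to reach, as a shift and turn from the pose commanded when the call began, along the tool's axes at that moment; what a row does not reach only later rows make up. A row lasts 1/10 s, in which the tool goes at most 50 mm and 8.59 degrees, less where a joint would pass 70% of its speed; a pose out of reach is approached as far as the arm can. A call with a gripper value outside its range is refused whole. The fingers move at their own pace and stop on an object; "newtons" is the grip in N (left out, the last holds). Time passes only in rows, so rows that repeat a pose let the fingers close, or fill a call up. It gives the time, the measured TCP pose, the force, the opening and the grip force at its end, in the units of the state.
- env.state(): the state, without advancing time (a new reading comes with each control period).
- capture(name): name is "scene" or "top"; returns the picture (384x512x3 uint8, red, green, blue); there is no depth.
- camera_params(name): a dict with "K" (3x3 intrinsics, pixels), "R" (3x3) and "t" (3): a world point X has camera coordinates R X + t. Camera axes: x right, y down, z forward; pixel columns grow to the right and rows downward; lengths in m; the calibration is good to about 2 mm. A picture is of the moment at which its call begins. camera_params takes no time and is no camera call.
- ticket.hand_in(): hands the job in; it is judged then, once.
Trained networks look in the newest picture that a camera, given by its name, has taken for a name from the list of things; names that differ only in an ending like _2 or _b are one class to them, and where a whole thing is asked for, a point or a joint stands for the part that bears it (a point fixed in the world has none). Each returns a list of dicts, best first, with "conf" (0 to 1); they miss things now and then, are a little off and sometimes report something else, mostly with a low value. They report only what shows in the picture. A call takes as long as a camera call. They do not tell look-alikes from the thing itself.
- search_frame(label, camera): "xy" ([column, row] in pixels, amid what is visible of it).
The state is a dict: "time": time; "qpos": joint angles; "dq": joint speeds; "effort": joint torques, N m; "tool_pos": TCP position; "orientation": TCP orientation; "ft_force": force on the tool from outside, world axes, zero at the start; "ft_torque": the same for the moment, N m; "opening": finger opening in m; "gripper_force": force on a finger pad.
Only numpy, scipy, OpenCV 4.12 (cv2) and the standard library are available. Lean on these libraries where they do the work, as an engineer would, in place of code of your own. Each camera call takes 0.05 s, during which the arm holds its last target. There are 200 camera calls.

## Task

The tube adapter sits at the bottom of the deep centrifuge bucket, out of reach of fingers. Take the extractor key off its hanger, pass its crossbar foot through the slot in the adapter, turn it a quarter turn so that it catches, and lift the adapter out; set it down upright in the steel tray, turn the key back to free it, and hang the key in its hanger again. Leave the glassware, the bottle, the tube and the rack round about where they stand.

Things in the scene. Friction and masses are not known exactly. Their poses are not given: they have to be found in the camera images.
- bucket: Fixed. Square aluminium centrifuge bucket, upright in a low black base (96 x 96 mm, 24 mm high). Outside 76 x 76 mm, 132 mm high, with bosses standing out 9 mm on the +y and -y faces. Square well 66 x 66 mm, open above, its floor 18 mm over the bench, so 114 mm deep. Origin: centre of the underside on the bench; x, y square to the walls, z up.
- bucket_mouth (a point): Centre of the bucket's mouth, level with the rim.
- adapter: Loose. White hollow plastic block 58 x 58 x 38 mm, about 0.16 kg, on the bucket's floor, 4 mm play all round, square to it within a few degrees. Its top plate is 5 mm thick, with four 11 mm tube holes near the corners and, in the middle, a slot 30 mm (along x) by 12 mm; under the plate it is empty for 30 mm. Standing free it may turn a little with the key. Origin: centre of the underside; z up.
- adapter_slot (a point): Centre of the slot, on the adapter's top face, 38 mm above its origin.
- key: Loose. Steel extractor key, 160 mm long, 0.14 kg, hanging upright in the hanger. At its lower end a crossbar foot 24 (along x) x 6 (along y) x 6 mm high. The foot passes the slot when the key's x lies along the adapter's x (either way round); a quarter turn either way makes it catch under the plate. Origin: centre of the foot's underside; z up the stem.
- key_shoulder (a point): 14 mm above the key's origin: underside of a disc 24 mm across, 4 mm thick, that rests on the adapter's plate and cannot pass the slot. A 7 mm neck, 8 mm long, joins it to the foot: 3 mm of play round the plate. Shoulder on plate: key origin 24 mm above the adapter's origin; adapter hanging from the foot: 27 mm. Above the disc the stem is 8 mm across.
- key_collar (a point): 112 mm above the key's origin: underside of the hanging collar, 25 mm across, 5 mm thick, which rests on the hanger's prongs. Above it a 13 mm ferrule up to 134 mm.
- key_handle (a point): Centre of the key's black T-handle, 147 mm above the key's origin: a bar 62 (along the key's x) x 18 (along y) x 26 mm high, parallel to the foot.
- hanger: Fixed. Tool hanger: dark steel foot plate 96 x 84 x 10 mm, a 16 mm column 34 mm behind the origin (+x), and a level open fork along its -x, roughly to the robot: two prongs 9 mm wide, top 136 mm up, slot 14 mm. Key foot and shoulder cannot pass the slot from above. Origin: on the bench below the seat; the hung key's origin is 24 mm above it.
- hanger_seat (a point): Where the hung collar's underside centre rests, on top of the prongs, 136 mm up. The seat ends at a block 21 mm behind (+x) and at upturned prong ends 18 to 23 mm in front, which rise 4.5 mm: lift the key 8 mm or more to slide it out to the front, and come in from the front as high to hang it up.
- hanger_entry (a point): Middle of the fork's flared front opening, 44 mm in front of (-x) the seat; the stem enters here.
- tray: Loose, 0.45 kg. Empty open steel instrument tray, outside 130 (x) x 106 (y) mm, rim 21 mm high; inner floor 126 x 102 mm, 2 mm above the bench. Origin: centre of the underside; x along the long side.
- rack_blue: Bystander: blue rack with microtubes, 62 x 144 x 44 mm, loose; origin centre of underside.
- flask_small: Bystander: conical glass flask, 68 mm across, 109 mm high, loose; origin centre of underside.
- bottle_amber: Bystander: amber bottle with black cap, 58 mm across, 108 mm high, loose; origin centre of underside.
- sample_tube: Bystander: self-standing clear tube with screw cap, 34 mm across, 86 mm high, loose; origin centre of underside.
Things that resemble listed ones, but are neither listed nor needed, are in the scene too. Leave any brown or purple look-alike of the key alone.

How it is judged:
By the outcome, as a careful person would: the job done as asked, in the order asked, and still so for the second after the job is handed in, with the robot touching nothing.
It also fails if it takes over 72 s, if anything falls off the work surface, if the arm or the gripper's body presses on something with over 40 N, if the wrist force passes 120 N, or if a joint passes its speed limit or range.

## Working session

There is one attempt and no reset: what is moved stays moved. The work goes in short steps, Python scripts to look and compute and a tool call to move; the robot and the scene stay as the last step left them, time stands still between calls to the robot, and variables do not carry over. Pictures are saved under pics/ and viewed, at most 10 in all, crops included, and the job is handed in when it is done.

Besides the shell and the picture viewer there is one more tool, called after "Request:" as name(argument=value, ...), one argument or row to a line, values as JSON. move_arm: Moves the arm, as the interface text tells. Its arguments: {"type":"object","properties":{"targets":{"type":"array","items":{"type":"array","items":{"type":"number"}}},"newtons":{"type":"number"}},"required":["targets"]}

```bash
ls; mkdir -p pics; python3 - <<'E'
from plant import env, capture, camera_params, ticket, search_frame
import cv2,numpy as np
for n in ["scene","top"]:
    im=capture(n); cv2.imwrite(f"pics/{n}0.png",im[:,:,::-1])
    p=camera_params(n); print(n,p["K"].tolist(),np.round(p["R"],4).tolist(),np.round(p["t"],4).tolist())
    for l in ["bucket","adapter","key","key_handle","key_collar","key_shoulder","hanger","tray","rack_blue","flask_small","bottle_amber","sample_tube","hanger_seat","adapter_slot","bucket_mouth"]:
        try: print(l,[([round(float(v)) for v in d["xy"]],round(d["conf"],2)) for d in search_frame(l,n)])
        except Exception as e: print(l,e)
s=env.state(); print(s, env.grasp_offset)
E
```

```text
pics
scene [[358.55845178093506, 0.0, 254.95535400162308], [0.0, 358.55845178093506, 193.01558550505902], [0.0, 0.0, 1.0]] [[0.7143, -0.6998, 0.0088], [-0.2864, -0.3038, -0.9087], [0.6385, 0.6466, -0.4174]] [-0.3559, 0.2841, 0.717]
bucket [([305, 249], 0.79), ([281, 190], 0.56)]
adapter []
key [([258, 178], 0.79), ([278, 185], 0.78), ([146, 184], 0.56), ([166, 171], 0.5)]
key_handle [([261, 181], 0.84), ([280, 191], 0.54), ([145, 185], 0.5), ([167, 172], 0.47)]
key_collar [([147, 180], 0.83), ([166, 169], 0.73), ([280, 188], 0.6), ([260, 181], 0.55)]
key_shoulder [([262, 180], 0.69), ([148, 183], 0.53), ([282, 187], 0.51), ([169, 169], 0.47)]
hanger [([284, 231], 0.86), ([249, 272], 0.16)]
tray [([370, 276], 0.76), ([281, 188], 0.21)]
rack_blue [([248, 271], 0.65), ([306, 300], 0.44)]
flask_small [([331, 213], 0.83)]
bottle_amber [([387, 236], 0.65)]
sample_tube [([308, 303], 0.76), ([281, 222], 0.16)]
hanger_seat [([280, 226], 0.72)]
adapter_slot [([284, 227], 0.6)]
bucket_mouth [([306, 245], 0.69)]
top [[486.6721518876163, 0.0, 251.00152536662776], [0.0, 486.6721518876163, 183.9033
[... 951 characters left out ...]
[-1.38616124,  0.53641879, -0.00438018,  1.53789827,  0.00261126,
        1.06729279, -0.0712077 ]), 'dq': array([-3.88575299e-05, -1.94007128e-04,  1.26469173e-04, -3.18225003e-04,
        1.02272192e-03,  1.16494800e-03, -6.90021229e-04]), 'effort': array([-2.42182869e-04, -5.83324313e+01,  1.04772057e+00, -2.59433198e+01,
        1.24152296e-02,  1.87825572e-03, -8.98060932e-06]), 'tool_pos': array([0.16135177, 0.62964929, 0.23127857]), 'orientation': array([ 3.92945868e-01,  3.11687290e+00, -2.23296850e-05]), 'ft_force': array([ 0.18579613, -0.75637464,  0.04160485]), 'ft_torque': array([ 0.04065881, -0.00957557,  0.00151357]), 'gripper_force': 0.0, 'opening': 0.08558034852896229} 0.0187
```

```bash
python3 - <<'E'
import cv2
a=cv2.imread("pics/scene0.png");cv2.imwrite("pics/scene0v.png",cv2.resize(a,(800,600),interpolation=cv2.INTER_CUBIC))
b=cv2.imread("pics/top0.png")[90:270,115:395];cv2.imwrite("pics/top0v.png",cv2.resize(b,(784,504),interpolation=cv2.INTER_CUBIC))
E
```

```text
(no output)
```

View pics/scene0v.png

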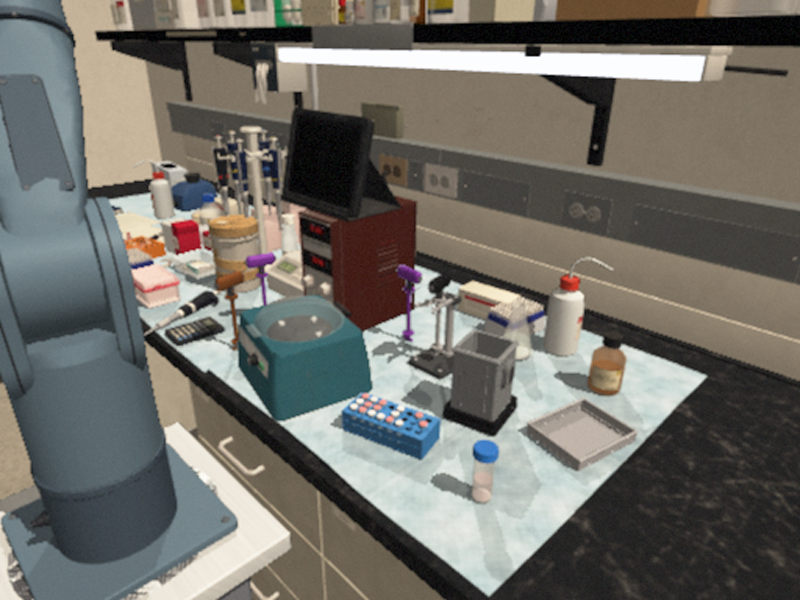

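View pics/top0v.png

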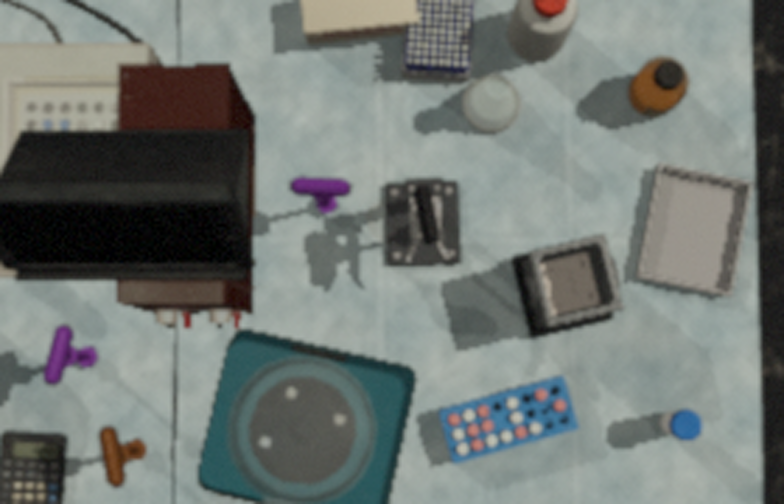

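```bash
cat > h.py <<'E'
import cv2,numpy as np
from plant import env, capture, camera_params, ticket, search_frame
def ray(n,uv,z):
    p=camera_params(n);K,R,t=map(np.array,(p["K"],p["R"],p["t"]))
    d=R.T@np.linalg.solve(K,[uv[0],uv[1],1]);c=-R.T@t
    return c+d*(z-c[2])/d[2]
def proj(n,X):
    p=camera_params(n);q=np.array(p["K"])@(np.array(p["R"])@np.array(X)+p["t"]);return q[:2]/q[2]
def rect(im,n,cx,cy,z,half=.07,s=4000,rot=0):
    """top-down view at height z: up=+x, left=+y"""
    N=int(2*half*s)
    w=np.float32([[cx+half,cy+half],[cx+half,cy-half],[cx-half,cy-half],[cx-half,cy+half]])
    src=np.float32([proj(n,[*q,z]) for q in w])
    H=cv2.getPerspectiveTransform(src,np.float32([[0,0],[N,0],[N,N],[0,N]]))
    return cv2.warpPerspective(im,H,(N,N),flags=cv2.INTER_CUBIC)
E
python3 - <<'E'
from h import *
im=cv2.imread("pics/top0.png")
hk=ray("top",(268,166),.184);bk=ray("top",(318,191),.132);tr=ray("top",(363,173),.012)
se=ray("top",(263,169),.136)
print(hk,bk,tr,se)
for l,uv,z in [("flask",(290,126),.05),("bottle",(353,121),.1),("tube",(359,241),.08),("rack",(295,238),.04),("purple",(231,156),.17)]: print(l,ray("top",uv,z).round(3))
print("scene check handle",proj("scene",hk),"bucket",proj("scene",bk))
def g(a):
    for i in range(0,a.shape[0],40): cv2.line(a,(0,i),(8,i),(0,0,255),1);cv2.line(a,(i,0),(i,8),(0,0,255),1)
    return a
A=g(rect(im,"top",hk[0],hk[1],.184,.05));B=g(rect(im,"top",bk[0],bk[1],.132,.05))
print(A.shape)
sc=cv2.imread("pics/scene0.png");C=cv2.resize(sc[165:265,225:345],(480,400),interpolation=cv2.INTER_CUBIC)
C=cv2.resize(C,(240,200));
cv2.imwrite("pics/r1.png",np.hstack([A,B]))
cv2.imwrite("pics/c1.png",cv2.resize(sc[165:275,245:335],(490,600),interpolation=cv2.INTER_CUBIC))
E
```

```text
[ 0.58635974 -0.01294706  0.184     ] [ 0.51901675 -0.15914602  0.132     ] [ 0.58383546 -0.31729502  0.012     ] [5.83413024e-01 4.23972916e-04 1.36000000e-01]
flask [ 0.728 -0.085  0.05 ]
bottle [ 0.732 -0.271  0.1  ]
tube [ 0.373 -0.286  0.08 ]
rack [ 0.381 -0.098  0.04 ]
purple [0.617 0.092 0.17 ]
scene check handle [281.17201459 176.23024931] bucket [306.22687222 218.72675744]
(400, 400, 3)
```

View pics/r1.png

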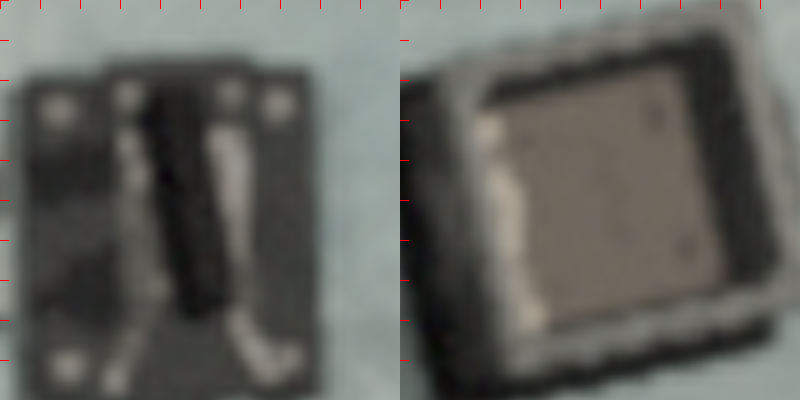

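View pics/c1.png

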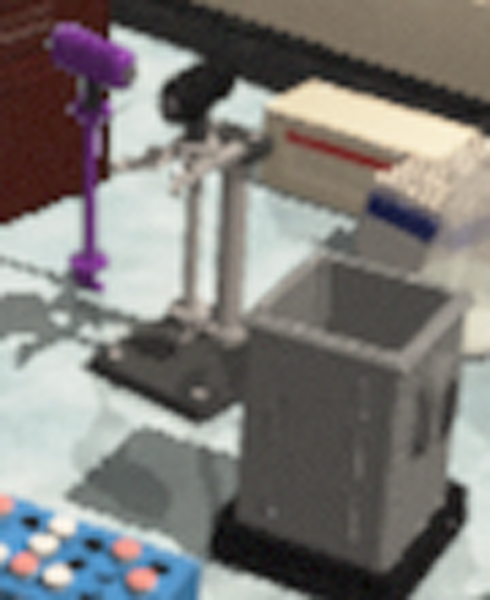

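```bash
cat >> h.py <<'E'
from scipy.optimize import minimize
def pts(w,h,z,n=40,ox=0,oy=0):
    s=np.linspace(-.5,.5,n);o=np.full(n,.5)
    P=np.vstack([np.c_[s*w,o*h],np.c_[s*w,-o*h],np.c_[o*w,s*h],np.c_[-o*w,s*h]])+[ox,oy]
    return np.c_[P,np.full(len(P),z)]
def place(P,q):
    c,s=np.cos(q[2]),np.sin(q[2]);return np.c_[P[:,0]*c-P[:,1]*s+q[0],P[:,0]*s+P[:,1]*c+q[1],P[:,2]]
def projN(n,X):
    p=camera_params(n);q=(X@np.array(p["R"]).T+p["t"])@np.array(p["K"]).T;return q[:,:2]/q[:,2:]
def fit(im,n,P,q0,sig=(2.,1.),span=(.012,.012,.15)):
    g=cv2.cvtColor(im,cv2.COLOR_BGR2GRAY).astype(np.float32);q=np.array(q0,float)
    for k,s in enumerate(sig):
        b=cv2.GaussianBlur(g,(0,0),s);m=np.hypot(cv2.Sobel(b,5,1,0),cv2.Sobel(b,5,0,1));m=np.minimum(m,np.percentile(m,97))
        def f(v):
            u=projN(n,place(P,v)).astype(np.float32);return -cv2.remap(m,u[:,0],u[:,1],cv2.INTER_LINEAR).mean()
        if k==0:
            r=np.random.default_rng(0);c=q+r.uniform(-1,1,(1500,3))*span;q=min(c,key=f)
        R=minimize(f,q,method="Nelder-Mead",options=dict(initial_simplex=np.vstack([q,q+np.diag([.002,.002,.03])]),xatol=1e-5));q=R.x
    return q,R.fun
E
python3 - <<'E'
from h import *
im=cv2.imread("pics/top0.png")
M={"handle":(pts(.062,.018,.184),(.586,-.013,.15)),
"plate":(pts(.096,.084,.010),(.58,0,.03)),
"bucketout":(np.vstack([pts(.076,.076,.132),pts(.066,.066,.132)]),(.519,-.159,.22)),
"bucketbase":(pts(.096,.096,.024),(.519,-.159,.22)),
"adapter":(pts(.058,.058,.056),(.519,-.159,.22)),
"tray":(np.vstack([pts(.130,.106,.021),pts(.126,.102,.021)]),(.584,-.317,-.1))}
ov=cv2.resize(im,None,fx=5,fy=5,interpolation=cv2.INTER_CUBIC)
for k,(P,q) in M.items():
    q,f=fit(im,"top",P,q);print(k,q.round(4),np.degrees(q[2]).round(1),round(f,1))
    for u in projN("top",place(P,q)): cv2.circle(ov,tuple(int(round(v*5+2)) for v in u),1,(0,255,0),-1)
# hanger z from plate
a=ov[125*5:215*5,235*5:395*5]
cv2.imwrite("pics/ov.png",a)
A=rect(im,"top",.519,-.159,.056,.035,s=6000);A=A.astype(float);A=np.clip((A-40)*3.0-60,0,255).astype(np.uint8)
A=rect(im,"top",.519,-.159,.056,.04,s=5000);g=cv2.createCLAHE(6,(2,2)).apply(cv2.cvtColor(A,cv2.COLOR_BGR2GRAY))
cv2.imwrite("pics/ov.png",np.vstack([a,np.zeros((150,800,3),np.uint8)]) if 0 else a)
cv2.imwrite("pics/ad.png",g)
E
```

```text
handle [ 0.5906 -0.0091  0.1095] 6.3 -146.5Traceback (most recent call last):
  File "<stdin>", line 11, in <module>
  File "h.py", line 32, in fit
    r=np.random.default_rng(0);c=q+r.uniform(-1,1,(1500,3))*span;q=min(c,key=f)
                                                                   ~~~^^^^^^^^^
  File "h.py", line 30, in f
    u=projN(n,place(P,v)).astype(np.float32);return -cv2.remap(m,u[:,0],u[:,1],cv2.INTER_LINEAR).mean()
      ~~~~~^^^^^^^^^^^^^^
  File "h.py", line 24, in projN
    p=camera_params(n);q=(X@np.array(p["R"]).T+p["t"])@np.array(p["K"]).T;return q[:,:2]/q[:,2:]
ValueError: time passes only in moves, steps and waits
```

Cache the camera params.

```bash
sed -i 's/^from plant.*/&\nimport functools\ncamera_params=functools.lru_cache(None)(camera_params)/' h.py
cat > m.py <<'E'
from h import *
im=cv2.imread("pics/top0.png")
M={"handle":(pts(.062,.018,.184),(.586,-.013,.15)),
"plate":(pts(.096,.084,.010),(.58,0,.03)),
"bucketout":(np.vstack([pts(.076,.076,.132),pts(.066,.066,.132)]),(.519,-.159,.22)),
"bucketbase":(pts(.096,.096,.024),(.519,-.159,.22)),
"adapter":(pts(.058,.058,.056),(.519,-.159,.22)),
"tray":(np.vstack([pts(.130,.106,.021),pts(.126,.102,.021)]),(.584,-.317,-.1))}
ov=cv2.resize(im,None,fx=5,fy=5,interpolation=cv2.INTER_CUBIC)
for k,(P,q) in M.items():
    q,f=fit(im,"top",P,q);print(k,q.round(4),np.degrees(q[2]).round(1),round(f,1))
    for u in projN("top",place(P,q)): cv2.circle(ov,tuple(int(round(v*5+2)) for v in u),1,(0,255,0),-1)
a=ov[125*5:215*5,235*5:395*5]
A=rect(im,"top",.519,-.159,.056,.04,s=5000);g=cv2.createCLAHE(6,(2,2)).apply(cv2.cvtColor(A,cv2.COLOR_BGR2GRAY))
cv2.imwrite("pics/ov.png",a); cv2.imwrite("pics/ad.png",g)
E
python3 m.py
```

```text
handle [ 0.5906 -0.0091  0.1095] 6.3 -146.5
plate [ 0.5972 -0.0083  0.0249] 1.4 -178.6
bucketout [ 0.5222 -0.163   0.2269] 13.0 -134.8
bucketbase [ 0.522  -0.1659  0.2074] 11.9 -161.6
adapter [ 0.5332 -0.164   0.2504] 14.3 -124.8
tray [ 0.5868 -0.3328 -0.0683] -3.9 -101.3
```

View pics/ov.png

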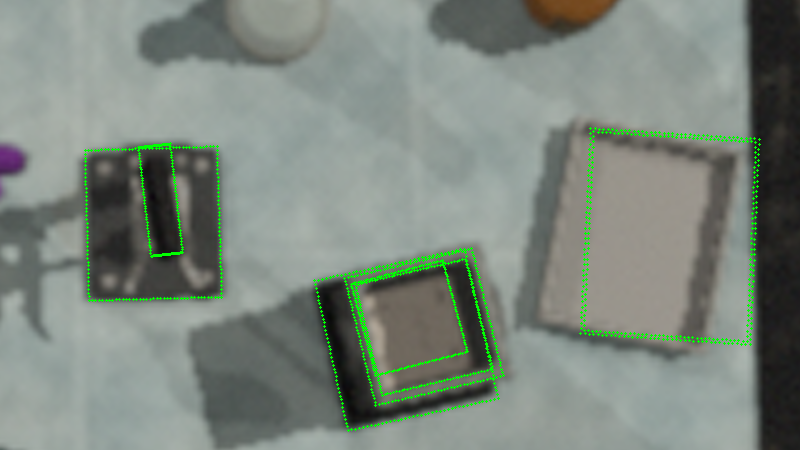

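View pics/ad.png

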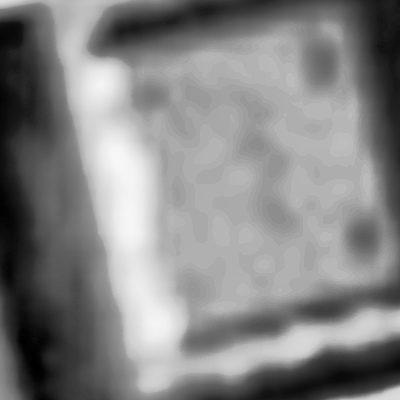

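```bash
cat >> h.py <<'E'
def fit2(views,q0,sig=(2.,1.),span=(.008,.008,.08)):
    q=np.array(q0,float)
    for k,s in enumerate(sig):
        L=[]
        for im,n,P in views:
            b=cv2.GaussianBlur(cv2.cvtColor(im,cv2.COLOR_BGR2GRAY).astype(np.float32),(0,0),s)
            m=np.hypot(cv2.Sobel(b,5,1,0),cv2.Sobel(b,5,0,1));L.append((np.minimum(m,np.percentile(m,93)),n,P))
        def f(v):
            t=0
            for m,n,P in L:
                u=projN(n,place(P,v)).astype(np.float32);t-=cv2.remap(m,u[:,0],u[:,1],cv2.INTER_LINEAR).mean()/m.max()
            return t
        if k==0:
            r=np.random.default_rng(0);q=min(q+r.uniform(-1,1,(2000,3))*span,key=f)
        R=minimize(f,q,method="Nelder-Mead",options=dict(initial_simplex=np.vstack([q,q+np.diag([.002,.002,.03])]),xatol=1e-5));q=R.x
    return q,R.fun
E
cat > m2.py <<'E'
from h import *
T=cv2.imread("pics/top0.png");S=cv2.imread("pics/scene0.png")
def vert(w,h,z0,z1,c):
    z=np.linspace(z0,z1,40);return np.vstack([np.c_[np.full(40,a*w/2),np.full(40,b*h/2),z] for a,b in c])
bt=np.vstack([pts(.076,.076,.132),pts(.066,.066,.132),pts(.096,.096,.024)])
bs=np.vstack([pts(.076,.076,.132),pts(.066,.066,.132),vert(.076,.076,.03,.13,[(-1,1),(-1,-1)])])
bb=pts(.096,.096,.024)
tt=np.vstack([pts(.130,.106,.021),pts(.126,.102,.021),pts(.126,.102,.002)])
ht=pts(.062,.018,.184)
ac=[]
for a in(-1,1):
    for b in(-1,1):
        t=np.linspace(0,2*np.pi,30);ac.append(np.c_[a*.018+.0055*np.cos(t),b*.018+.0055*np.sin(t),np.full(30,.056)])
J={"bucket T":([(T,"top",bt)],(.522,-.166,.21)),"bucket S":([(S,"scene",bs)],(.522,-.166,.21)),
"bucket":([(T,"top",bt),(S,"scene",bs)],(.522,-.166,.21)),
"adapter holes+slot":([(T,"top",np.vstack(ac+[pts(.03,.012,.056)]))],(.525,-.171,.21)),
"tray T":([(T,"top",tt)],(.584,-.317,-.19)),"tray":([(T,"top",tt),(S,"scene",tt)],(.584,-.317,-.19)),
"plate":([(T,"top",pts(.096,.084,.01)),(S,"scene",pts(.096,.084,.01))],(.597,-.008,.025)),
"plateS":([(S,"scene",pts(.096,.084,.01))],(.597,-.008,.025)),
"handleT":([(T,"top",ht)],(.587,-.01,.13)),}
ot=cv2.resize(T,None,fx=5,fy=5,interpolation=cv2.INTER_CUBIC);os_=cv2.resize(S,None,fx=5,fy=5,interpolation=cv2.INTER_CUBIC)
for k,(V,q) in J.items():
    q,f=fit2(V,q);print(k,q.round(4),np.degrees(q[2]).round(1),round(f,2))
    if k in("bucket","tray","plate","adapter holes+slot","handleT"):
        for o,n in((ot,"top"),(os_,"scene")):
            P=V[0][2]
            for u in projN(n,place(P,q)): cv2.circle(o,tuple(int(round(v*5+2)) for v in u),1,(0,255,0),-1)
a=ot[640:1070,1175:1975];b=os_[850:1600,1260:2060]
cv2.imwrite("pics/ov2.png",np.vstack([cv2.resize(a,(800,430))[:, :],np.zeros((1,800,3),np.uint8)]))
cv2.imwrite("pics/ov3.png",cv2.resize(b,(640,600)))
print("stem/seat prediction px top",)
E
python3 m2.py
```

```text
bucket T [ 0.522  -0.164   0.2237] 12.8 -0.88
bucket S [ 0.5136 -0.1703  0.2704] 15.5 -0.65
bucket [ 0.5224 -0.1658  0.2499] 14.3 -1.46
adapter holes+slot [ 0.5565 -0.2074  0.2917] 16.7 -0.76
tray T [ 0.5887 -0.3149 -0.1973] -11.3 -0.75
tray [ 0.5867 -0.3163 -0.2213] -12.7 -1.25
plate [ 0.5978 -0.009   0.015 ] 0.9 -1.54
plateS [ 0.5866 -0.0156  0.1665] 9.5 -0.72
handleT [ 0.5891 -0.0096  0.1052] 6.0 -0.9
stem/seat prediction px top
```

View pics/ov2.png

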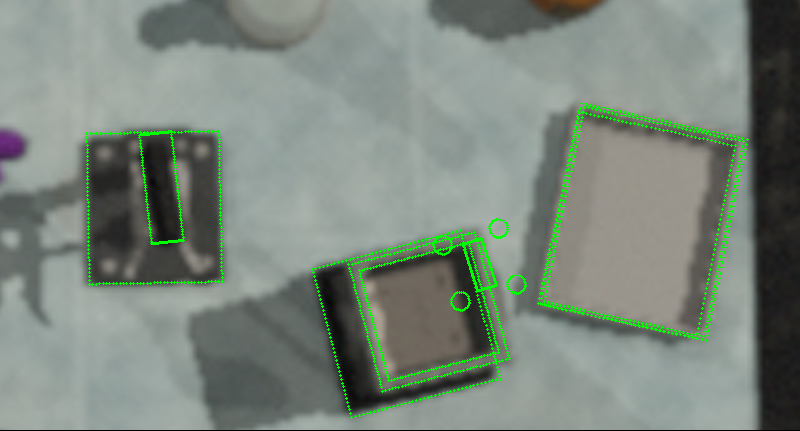

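```bash
cat > plan.py <<'E'
import sys,numpy as np
from plant import env
from scipy.spatial.transform import Rotation as R
s=env.state();p=np.array(s["tool_pos"]);O=R.from_rotvec(s["orientation"]).as_matrix()
if __name__=="__main__":
    print("t",round(s["time"],2),"pos",p.round(4),"yawY",np.degrees(np.arctan2(O[1,1],O[0,1])).round(2),"tilt",np.degrees(np.arccos(-O[2,2])).round(2),"open",round(s["opening"],4),"F",s["ft_force"].round(1),"q",s["qpos"].round(2))
    for a in sys.argv[1:]:
        x,y,z,yaw=map(float,a.split(","));c,q=np.cos(np.radians(yaw)),np.sin(np.radians(yaw))
        # tool y=(c,q,0), z=down, x = y x z
        Y=np.array([c,q,0]);Z=np.array([0,0,-1.]);D=np.c_[np.cross(Y,Z),Y,Z]
        print(a,(O.T@(np.array([x,y,z])-p)*1000).round(1),R.from_matrix(O.T@D).as_rotvec().round(4))
E
python3 - <<'E'
from h import *
for uv,z in [((204,200),.15),((204,200),.0),((204,188),.35),((204,188),.45),((117,188),.4),((200,225),.13),((262,225),.13),((258,240),.13),((204,136),.45)]: print(uv,z,ray("top",uv,z).round(3))
for uv in [(319,192),(321,191)]: print("adapter net",ray("top",uv,.056).round(4))
E
python3 plan.py .25,.4,.32,30 .36,.2,.32,0 .42,0,.3,-60 .5885,-.0095,.26,-83.7
```

```text
(204, 200) 0.15 [0.493 0.17  0.15 ]
(204, 200) 0.0 [0.5   0.186 0.   ]
(204, 188) 0.35 [0.512 0.149 0.35 ]
(204, 188) 0.45 [0.505 0.139 0.45 ]
(117, 188) 0.4 [0.509 0.35  0.4  ]
(200, 225) 0.13 [0.421 0.184 0.13 ]
(262, 225) 0.13 [0.421 0.004 0.13 ]
(258, 240) 0.13 [0.378 0.016 0.13 ]
(204, 136) 0.45 [0.624 0.139 0.45 ]
adapter net [ 0.5212 -0.1719  0.056 ]
adapter net [ 0.5242 -0.1781  0.056 ]
t 1.6 pos [0.1614 0.6296 0.2313] yawY 75.63 tilt 0.0 open 0.0856 F [ 0.2 -0.8  0. ] q [-1.39  0.54 -0.    1.54  0.    1.07 -0.07]
.25,.4,.32,30 [-142.9 -200.5  -88.7] [0.     0.     0.7964]
.36,.2,.32,0 [-299.1 -366.9  -88.7] [0.   0.   1.32]
.42,0,.3,-60 [-406.8 -545.8  -68.7] [1.0000e-04 0.0000e+00 2.3672e+00]
.5885,-.0095,.26,-83.7 [-572.4 -513.1  -28.7] [1.0000e-04 0.0000e+00 2.7808e+00]
```

Request:
move_arm(
  targets=[
    [-10, -20, -60, 0, 0, 0.13, 0.45],
    [-45, -60, -88, 0, 0, 0.26, 0.45],
    [-90, -110, -88, 0, 0, 0.39, 0.45],
    [-120, -150, -88, 0, 0, 0.52, 0.45],
    [-143, -200, -88, 0, 0, 0.65, 0.45],
    [-180, -240, -88, 0, 0, 0.79, 0.45],
    [-215, -280, -88, 0, 0, 0.92, 0.45],
    [-250, -315, -88, 0, 0, 1.06, 0.45],
    [-280, -345, -88, 0, 0, 1.19, 0.45],
    [-299, -367, -88, 0, 0, 1.32, 0.45],
  ],
)

```text
time: 2.6
tool_pos: [0.3525, 0.2134, 0.3197]
orientation: [-2.227, -2.215, -0.002]
ft_force: [0.4, 0.0, 0.9]
opening: 0.0469
gripper_force: 0.0
```

```bash
python3 plan.py .42,0,.3,-60 .5885,-.0095,.25,-83.7
```

```text
t 2.6 pos [0.3525 0.2134 0.3197] yawY -0.29 tilt 0.08 open 0.0469 F [0.4 0.  0.9] q [-1.06 -0.    0.41  2.03 -0.    1.11 -0.65]
.42,0,.3,-60 [-213.    68.6   19.5] [-0.     -0.0015  1.0421]
.5885,-.0095,.25,-83.7 [-221.7  237.1   69.6] [-4.0000e-04 -1.5000e-03  1.4557e+00]
```

Request:
move_arm(
  targets=[
    [-40, 10, 5, 0, 0, 0.14, 0.45],
    [-85, 25, 10, 0, 0, 0.29, 0.45],
    [-130, 40, 15, 0, 0, 0.43, 0.45],
    [-170, 55, 20, 0, 0, 0.58, 0.45],
    [-200, 85, 25, 0, 0, 0.73, 0.45],
    [-205, 130, 30, 0, 0, 0.87, 0.45],
    [-209, 175, 40, 0, 0, 1.02, 0.45],
    [-209.5, 210, 50, 0, 0, 1.16, 0.45],
    [-209.5, 228.5, 60, 0, 0, 1.31, 0.45],
    [-209.5, 228.5, 65, 0, 0, 1.46, 0.45],
  ],
)

```text
time: 3.6
tool_pos: [0.5822, 0.0057, 0.2531]
orientation: [3.135, 0.165, 0.0]
ft_force: [-0.1, 0.3, 0.3]
opening: 0.0473
gripper_force: 0.0
```

Request:
move_arm(
  targets=[
    [0, 0, 0, 0, 0, 0, 0.45],
    [0, 0, 0, 0, 0, 0, 0.45],
    [0, 0, 0, 0, 0, 0, 0.45],
    [0, 0, 0, 0, 0, 0, 0.45],
    [0, 0, 0, 0, 0, 0, 0.45],
    [0, 0, 0, 0, 0, 0, 0.45],
    [0, 0, 0, 0, 0, 0, 0.45],
    [0, 0, 0, 0, 0, 0, 0.45],
    [0, 0, 0, 0, 0, 0, 0.45],
    [0, 0, 0, 0, 0, 0, 0.45],
  ],
)

```text
time: 4.6
tool_pos: [0.5803, 0.0056, 0.2543]
orientation: [3.137, 0.174, -0.0]
ft_force: [0.0, 0.2, -0.2]
opening: 0.0473
gripper_force: 0.0
```

```bash
python3 plan.py .5885,-.0095,.154,-83.7
python3 - <<'E'
from h import *
for n in("top","scene"):cv2.imwrite(f"pics/{n}1.png",capture(n)[:,:,::-1])
a=cv2.imread("pics/top1.png")[120:215,215:315];b=cv2.imread("pics/scene1.png")[100:240,220:340]
cv2.imwrite("pics/v1.png",np.hstack([cv2.resize(a,(400,380),interpolation=2),cv2.resize(b,(326,380),interpolation=2)]))
E
```

```text
t 4.6 pos [0.5803 0.0056 0.2543] yawY -83.65 tilt 0.0 open 0.0473 F [ 0.   0.2 -0.2] q [-0.67  0.49  0.81  1.74 -0.4   1.08 -1.19]
.5885,-.0095,.154,-83.7 [  6.5  16.  100.3] [0.     0.     0.0009]
```

View pics/v1.png

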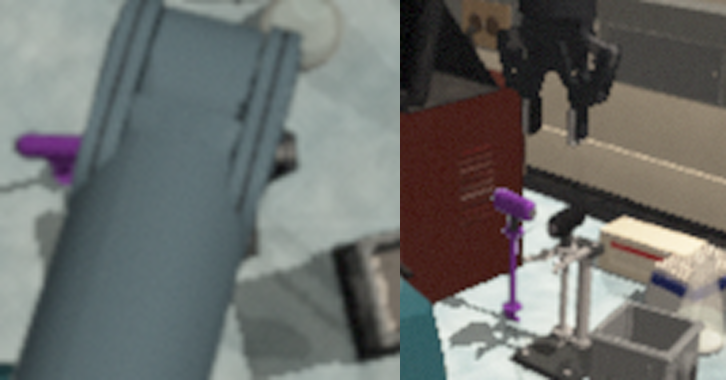

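Request:
move_arm(
  targets=[
    [3, 8, 0, 0, 0, 0, 0.45],
    [6.5, 16, 5, 0, 0, 0, 0.45],
    [6.5, 16, 25, 0, 0, 0, 0.45],
    [6.5, 16, 45, 0, 0, 0, 0.45],
    [6.5, 16, 65, 0, 0, 0, 0.45],
    [6.5, 16, 85, 0, 0, 0, 0.45],
    [6.5, 16, 95, 0, 0, 0, 0.45],
    [6.5, 16, 102, 0, 0, 0, 0.45],
    [6.5, 16, 102, 0, 0, 0, 0.45],
    [6.5, 16, 102, 0, 0, 0, 0.45],
  ],
)

```text
time: 5.7
tool_pos: [0.5891, -0.0099, 0.1529]
orientation: [3.137, 0.174, 0.002]
ft_force: [-1.1, -0.4, 0.3]
opening: 0.0471
gripper_force: 0.0
```

Request:
move_arm(
  newtons=60,
  targets=[
    [0, 0, 0, 0, 0, 0, 0.7],
    [0, 0, 0, 0, 0, 0, 0.8],
    [0, 0, 0, 0, 0, 0, 0.9],
    [0, 0, 0, 0, 0, 0, 1],
    [0, 0, 0, 0, 0, 0, 1],
    [0, 0, 0, 0, 0, 0, 1],
    [0, 0, 0, 0, 0, 0, 1],
    [0, 0, 0, 0, 0, 0, 1],
    [0, 0, 0, 0, 0, 0, 1],
    [0, 0, 0, 0, 0, 0, 1],
  ],
)

```text
time: 6.7
tool_pos: [0.5891, -0.0096, 0.153]
orientation: [-3.137, -0.174, -0.002]
ft_force: [-0.1, -0.1, 6.9]
opening: 0.0169
gripper_force: 59.7
```

```bash
python3 plan.py
```

```text
t 6.7 pos [ 0.5891 -0.0096  0.153 ] yawY -83.65 tilt 0.07 open 0.0169 F [-0.1 -0.1  6.9] q [-0.57  0.63  0.72  1.8  -0.52  0.91 -1.08]
```

Request:
move_arm(
  targets=[
    [0, 0, -5, 0, 0, 0, 1],
    [0, 0, -10, 0, 0, 0, 1],
    [0, 0, -13, 0, 0, 0, 1],
    [0, 0, -13, 0, 0, 0, 1],
    [-5, -0.5, -13, 0, 0, 0, 1],
    [-15, -1.5, -13, 0, 0, 0, 1],
    [-30, -3, -13, 0, 0, 0, 1],
    [-45, -4, -13, 0, 0, 0, 1],
    [-60, -5.5, -13, 0, 0, 0, 1],
    [-72, -6.5, -13, 0, 0, 0, 1],
  ],
)

```text
time: 7.7
tool_pos: [0.5142, -0.0111, 0.165]
orientation: [-3.136, -0.174, 0.002]
ft_force: [0.1, -0.4, -1.5]
opening: 0.0173
gripper_force: 58.8
```

```bash
python3 plan.py .5,-.03,.3,-83.65 .5,-.1,.3,-78
```

```text
t 7.7 pos [ 0.5142 -0.0111  0.165 ] yawY -83.67 tilt 0.08 open 0.0173 F [ 0.1 -0.4 -1.5] q [-0.66  0.5   0.77  1.98 -0.46  0.84 -1.09]
.5,-.03,.3,-83.65 [ -16.4   17.2 -135. ] [-0.0005  0.0013 -0.0003]
.5,-.1,.3,-78 [ -24.1   86.7 -135. ] [-0.0006  0.0012 -0.0989]
```

Request:
move_arm(
  targets=[
    [-3, 0, -20, 0, 0, 0, 1],
    [-6, 0, -50, 0, 0, 0, 1],
    [-10, 0, -85, 0, 0, 0, 1],
    [-14, 5, -115, 0, 0, 0, 1],
    [-16, 12, -135, 0, 0, -0.03, 1],
    [-18, 25, -135, 0, 0, -0.06, 1],
    [-20, 38, -135, 0, 0, -0.1, 1],
    [-20, 47, -135, 0, 0, -0.1, 1],
    [-20, 47, -135, 0, 0, -0.1, 1],
    [-20, 47, -135, 0, 0, -0.1, 1],
  ],
)

```text
time: 8.7
tool_pos: [0.5012, -0.0596, 0.2999]
orientation: [-3.124, -0.329, 0.001]
ft_force: [0.6, 0.2, -1.1]
opening: 0.0169
gripper_force: 58.8
```

```bash
python3 plan.py
python3 - <<'E'
from h import *
from plan import p,O
S=capture("scene")[:,:,::-1].copy();T=capture("top")[:,:,::-1].copy()
cv2.imwrite("pics/scene2.png",S);cv2.imwrite("pics/top2.png",T)
c=p.copy()
print({k:proj("scene",c+[0,0,-.129+h]).round(1).tolist() for k,h in [("foot",.003),("shoulder",.016),("collar",.1145),("handle",.147)]})
print("top handle",proj("top",c+[0,0,.031]).round(1))
o=proj("scene",c+[0,0,-.129]);u0,v0=int(o[0])-40,int(o[1])-75
cr=cv2.resize(S[v0:v0+100,u0:u0+80],(480,600),interpolation=cv2.INTER_CUBIC)
R=O; kx=O[:,0]  # key x along tool x (sign?)
for h,w in [(0,.024),(.006,.024)]:
    for sgn in(-1,1):
        q=proj("scene",c+[0,0,-.129+h]+kx*sgn*w/2);cv2.circle(cr,(int((q[0]-u0)*6+3),int((q[1]-v0)*6+3)),3,(0,255,0),1)
for h in(.014,.018,.05,.08,.112,.117):
    q=proj("scene",c+[0,0,-.129+h]);cv2.circle(cr,(int((q[0]-u0)*6+3),int((q[1]-v0)*6+3)),3,(0,0,255),1)
cv2.imwrite("pics/v2.png",cr)
E
```

```text
t 8.7 pos [ 0.5012 -0.0596  0.2999] yawY -77.98 tilt 0.05 open 0.0169 F [ 0.6  0.2 -1.1] q [-0.71  0.29  0.9   1.87 -0.25  1.1  -1.07]
{'foot': [272.5, 193.3], 'shoulder': [272.7, 188.7], 'collar': [273.8, 152.0], 'handle': [274.3, 139.1]}
top handle [288.3 192.7]
```

View pics/v2.png

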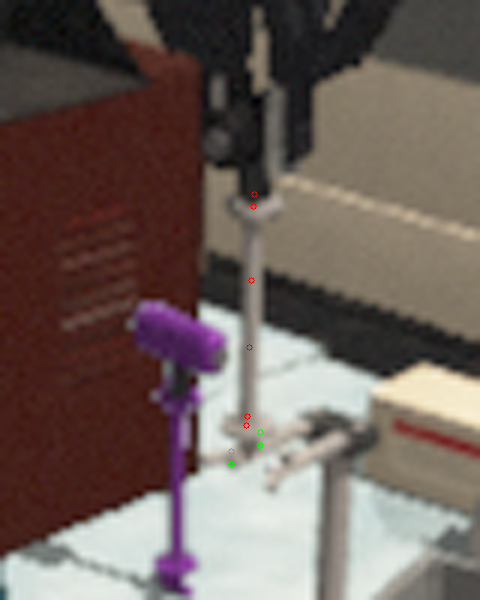

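```bash
python3 plan.py .525,-.1705,.3,-77.8 .525,-.1705,.2,-77.8
```

```text
t 8.8 pos [ 0.5014 -0.0592  0.3   ] yawY -77.9 tilt 0.03 open 0.0174 F [ 0.1  0.2 -2. ] q [-0.71  0.29  0.9   1.87 -0.25  1.1  -1.07]
.525,-.1705,.3,-77.8 [ -0.3 113.8  -0. ] [-0.0003  0.0005 -0.0017]
.525,-.1705,.2,-77.8 [ -0.3 113.8 100. ] [-0.0003  0.0005 -0.0017]
```

Request:
move_arm(
  targets=[
    [0, 20, 0, 0, 0, 0, 1],
    [0, 50, 0, 0, 0, 0, 1],
    [0, 80, 0, 0, 0, 0, 1],
    [0, 105, 0, 0, 0, 0, 1],
    [0, 113.8, 0, 0, 0, 0, 1],
    [0, 113.8, 10, 0, 0, 0, 1],
    [0, 113.8, 35, 0, 0, 0, 1],
    [0, 113.8, 65, 0, 0, 0, 1],
    [0, 113.8, 90, 0, 0, 0, 1],
    [0, 113.8, 100, 0, 0, 0, 1],
  ],
)

```text
time: 9.8
tool_pos: [0.5238, -0.1683, 0.1973]
orientation: [-3.121, -0.334, 0.007]
ft_force: [-0.2, 0.7, -1.9]
opening: 0.017
gripper_force: 58.9
```

```bash
python3 plan.py .525,-.1705,.172,-77.8
python3 - <<'E'
from h import *
S=capture("scene")[:,:,::-1].copy();cv2.imwrite("pics/scene3.png",S)
E
```

```text
t 9.8 pos [ 0.5238 -0.1683  0.1973] yawY -77.79 tilt 0.29 open 0.017 F [-0.2  0.7 -1.9] q [-0.37  0.52  0.8   1.87 -0.46  0.95 -0.71]
.525,-.1705,.172,-77.8 [ 0.8  2.5 25.3] [-0.003   0.0041  0.0002]
```

Request:
move_arm(
  targets=[
    [0.8, 2.5, 0, 0, 0, 0, 1],
    [0.8, 2.5, 2, 0, 0, 0, 1],
    [0.8, 2.5, 4, 0, 0, 0, 1],
    [0.8, 2.5, 6, 0, 0, 0, 1],
    [0.8, 2.5, 8, 0, 0, 0, 1],
    [0.8, 2.5, 10, 0, 0, 0, 1],
    [0.8, 2.5, 11.5, 0, 0, 0, 1],
    [0.8, 2.5, 13, 0, 0, 0, 1],
    [0.8, 2.5, 14.5, 0, 0, 0, 1],
    [0.8, 2.5, 15.5, 0, 0, 0, 1],
  ],
)

```text
time: 10.85
tool_pos: [0.5269, -0.1736, 0.1849]
orientation: [3.124, 0.331, 0.001]
ft_force: [-1.1, 0.8, 7.2]
opening: 0.0169
gripper_force: 60.2
```

```bash
python3 plan.py .525,-.1705,.172,-77.8
```

```text
t 10.85 pos [ 0.5269 -0.1736  0.1849] yawY -77.92 tilt 0.02 open 0.0169 F [-1.1  0.8  7.2] q [-0.35  0.54  0.79  1.87 -0.48  0.93 -0.69]
.525,-.1705,.172,-77.8 [-1.2 -3.4 12.9] [ 0.0001 -0.0003 -0.0021]
```

Request:
move_arm(
  targets=[
    [0, 0, -2.5, 0, 0, 0, 1],
    [-0.8, -2.5, -2.5, 0, 0, 0, 1],
    [-0.8, -2.5, -2.5, 0, 0, 0, 1],
    [-0.8, -2.5, -1, 0, 0, 0, 1],
    [-0.8, -2.5, 0, 0, 0, 0, 1],
    [-0.8, -2.5, 1, 0, 0, 0, 1],
    [-0.8, -2.5, 2, 0, 0, 0, 1],
    [-0.8, -2.5, 2.5, 0, 0, 0, 1],
    [-0.8, -2.5, 3, 0, 0, 0, 1],
    [-0.8, -2.5, 3, 0, 0, 0, 1],
  ],
)

```text
time: 11.85
tool_pos: [0.5267, -0.172, 0.1843]
orientation: [-3.124, -0.33, -0.005]
ft_force: [-3.5, 2.0, 21.6]
opening: 0.0168
gripper_force: 62.4
```

```bash
python3 plan.py .525,-.1705,.172,-77.8
```

```text
t 11.85 pos [ 0.5267 -0.172   0.1843] yawY -77.94 tilt 0.18 open 0.0168 F [-3.5  2.  21.6] q [-0.35  0.54  0.79  1.87 -0.48  0.92 -0.69]
.525,-.1705,.172,-77.8 [-1.3 -1.9 12.3] [ 0.0003 -0.0031 -0.0025]
```

Request:
move_arm(
  targets=[
    [0, 0, -3, 0, 0, 0, 1],
    [0, 0, -7, 0, 0, 0, 1],
    [0, 0, -7, 0, 0, 0, 1],
    [0, 0, -7, 0, 0, 0, 1],
    [0, 0, -7, 0, 0, 0, 1],
    [0, 0, -7, 0, 0, 0, 1],
    [0, 0, -7, 0, 0, 0, 1],
    [0, 0, -7, 0, 0, 0, 1],
    [0, 0, -7, 0, 0, 0, 1],
    [0, 0, -7, 0, 0, 0, 1],
  ],
)

```text
time: 12.85
tool_pos: [0.5254, -0.1713, 0.1888]
orientation: [3.124, 0.331, 0.0]
ft_force: [0.3, -0.4, -1.6]
opening: 0.017
gripper_force: 59.0
```

```bash
python3 plan.py .525,-.1705,.172,-77.8
cat > ad.py <<'E'
from h import *
im=cv2.imread("pics/top0.png").astype(np.float32).mean(2)
s=3000;N=240
A=rect(im,"top",.522,-.166,.056,.04,s);loc=cv2.GaussianBlur(A,(0,0),18)
A=cv2.GaussianBlur(A,(0,0),4)
D=(A-loc)
def grid(w,h,n=7):
    a,b=np.meshgrid(np.linspace(-.5,.5,n)*w,np.linspace(-.5,.5,n)*h);return np.c_[a.ravel(),b.ravel()]
def samp(P,q):
    c,sn=np.cos(q[2]),np.sin(q[2]);x=P[:,0]*c-P[:,1]*sn+q[0];y=P[:,0]*sn+P[:,1]*c+q[1]
    u=(N/2-(y+.166)*s).astype(np.float32);v=(N/2-(x-.522)*s).astype(np.float32);return cv2.remap(D,u,v,cv2.INTER_LINEAR).ravel()
best=[]
for pit in(.034,.036,.038,.040):
    H=[grid(.007,.007,5)+[a*pit/2,b*pit/2] for a in(-1,1) for b in(-1,1)]
    ring=[(grid(.016,.016,9)+[a*pit/2,b*pit/2]) for a in(-1,1) for b in(-1,1)]
    ring=[r[np.max(abs(r-r.mean(0)),1)>.0065] for r in ring]
    sl=grid(.026,.008);sr=grid(.038,.020,11);sr=sr[(abs(sr[:,0])>.016)|(abs(sr[:,1])>.0075)]
    for x in np.arange(.516,.531,.001):
        for y in np.arange(-.176,-.158,.001):
            for th in np.arange(.14,.31,.02):
                q=(x,y,th)
                hs=[np.median(samp(r,q))-samp(h,q).mean() for h,r in zip(H,ring)]
                ss=np.median(samp(sr,q))-samp(sl,q).mean()
                best.append((np.clip(hs,-3,8).sum()+2*min(ss,8),x,y,th,pit,ss,*hs))
best.sort(reverse=True)
for b in best[:12]: print(np.round(b,3))
E
python3 ad.py
```

```text
t 12.85 pos [ 0.5254 -0.1713  0.1888] yawY -77.92 tilt 0.0 open 0.017 F [ 0.3 -0.4 -1.6] q [-0.35  0.53  0.8   1.87 -0.47  0.93 -0.7 ]
.525,-.1705,.172,-77.8 [-0.2 -0.8 16.8] [ 0.     -0.     -0.0021]
[31.291  0.525 -0.169  0.22   0.034  1.787  4.797  6.92   9.675 13.599]
[31.245  0.525 -0.169  0.26   0.034  1.734  4.345  7.431 10.011 14.239]
[31.227  0.525 -0.169  0.24   0.034  1.764  4.477  7.222  9.92  14.001]
[31.054  0.525 -0.169  0.2    0.034  1.741  4.62   6.953  8.973 12.48 ]
[30.906  0.526 -0.169  0.2    0.034  1.777  4.768  6.583  8.26  10.484]
[30.661  0.526 -0.169  0.22   0.034  1.785  4.415  6.676  9.084 12.31 ]
[30.502  0.526 -0.169  0.24   0.034  1.752  3.98   7.017  8.811 12.797]
[30.401  0.524 -0.169  0.26   0.034  1.69   4.034  6.987 10.083 13.06 ]
[30.326  0.525 -0.169  0.18   0.034  1.667  4.022  7.211  7.761 11.766]
[30.286  0.525 -0.168  0.22   0.034  1.18   4.742  7.185 10.396 13.728]
[30.243  0.525 -0.168  0.24   0.034  1.148  4.863  7.083 10.181 13.834]
[30.218  0.525 -0.17   0.24   0.034  2.235  3.331  6.838  7.58  11.793]
```

Request:
move_arm(
  targets=[
    [-0.3, -2.9, 0, 0, 0, 0, 1],
    [-0.3, -2.9, 0, 0, 0, 0, 1],
    [-0.3, -2.9, 1.5, 0, 0, 0, 1],
    [-0.3, -2.9, 3, 0, 0, 0, 1],
    [-0.3, -2.9, 4, 0, 0, 0, 1],
    [-0.3, -2.9, 5, 0, 0, 0, 1],
    [-0.3, -2.9, 6, 0, 0, 0, 1],
    [-0.3, -2.9, 6.5, 0, 0, 0, 1],
    [-0.3, -2.9, 6.5, 0, 0, 0, 1],
    [-0.3, -2.9, 6.5, 0, 0, 0, 1],
  ],
)

```text
time: 13.85
tool_pos: [0.5245, -0.1685, 0.1823]
orientation: [3.124, 0.33, 0.0]
ft_force: [0.3, 0.4, -0.6]
opening: 0.0173
gripper_force: 59.0
```

```bash
python3 plan.py .525,-.1705,.172,-77.8
```

```text
t 13.85 pos [ 0.5245 -0.1685  0.1823] yawY -77.93 tilt 0.01 open 0.0173 F [ 0.3  0.4 -0.6] q [-0.35  0.54  0.79  1.88 -0.48  0.92 -0.7 ]
.525,-.1705,.172,-77.8 [ 0.   2.  10.3] [ 0.0001 -0.0001 -0.0022]
```

Request:
move_arm(
  targets=[
    [0, 0, 1.5, 0, 0, 0, 1],
    [0, 0, 3, 0, 0, 0, 1],
    [0, 0, 4.5, 0, 0, 0, 1],
    [0, 0, 6, 0, 0, 0, 1],
    [0, 0, 7.5, 0, 0, 0, 1],
    [0, 0, 8.5, 0, 0, 0, 1],
    [0, 0, 9.5, 0, 0, 0, 1],
    [0, 0, 10, 0, 0, 0, 1],
    [0, 0, 10, 0, 0, 0, 1],
    [0, 0, 10, 0, 0, 0, 1],
  ],
)

```text
time: 14.85
tool_pos: [0.5245, -0.1685, 0.1723]
orientation: [3.124, 0.331, 0.0]
ft_force: [-0.5, 0.1, -1.2]
opening: 0.0172
gripper_force: 59.0
```

```bash
python3 plan.py .5245,-.1685,.172,12.3
```

```text
t 14.85 pos [ 0.5245 -0.1685  0.1723] yawY -77.92 tilt 0.0 open 0.0172 F [-0.5  0.1 -1.2] q [-0.35  0.55  0.78  1.89 -0.49  0.9  -0.69]
.5245,-.1685,.172,12.3 [-0.   0.   0.3] [ 1.0000e-04 -0.0000e+00 -1.5746e+00]
```

Request:
move_arm(
  targets=[
    [0, 0, 0, 0, 0, -0.08, 1],
    [0, 0, 0, 0, 0, -0.2, 1],
    [0, 0, 0, 0, 0, -0.32, 1],
    [0, 0, 0, 0, 0, -0.44, 1],
    [0, 0, 0, 0, 0, -0.56, 1],
    [0, 0, 0, 0, 0, -0.68, 1],
    [0, 0, 0, 0, 0, -0.8, 1],
    [0, 0, 0, 0, 0, -0.92, 1],
    [0, 0, 0, 0, 0, -1.04, 1],
    [0, 0, 0, 0, 0, -1.16, 1],
  ],
)

```text
time: 15.85
tool_pos: [0.5242, -0.1684, 0.1723]
orientation: [-2.427, -1.994, 0.0]
ft_force: [-0.9, 0.9, -1.2]
opening: 0.0172
gripper_force: 58.9
```

Request:
move_arm(
  targets=[
    [0, 0, 0, 0, 0, -0.1, 1],
    [0, 0, 0, 0, 0, -0.2, 1],
    [0, 0, 0, 0, 0, -0.3, 1],
    [0, 0, 0, 0, 0, -0.41, 1],
    [0, 0, 0, 0, 0, -0.41, 1],
    [0, 0, 0, 0, 0, -0.41, 1],
    [0, 0, 0, 0, 0, -0.41, 1],
    [0, 0, -3, 0, 0, -0.41, 1],
    [0, 0, -5, 0, 0, -0.41, 1],
    [0, 0, -8, 0, 0, -0.41, 1],
  ],
)

```text
time: 16.85
tool_pos: [0.5244, -0.1685, 0.1804]
orientation: [1.977, 2.442, -0.0]
ft_force: [0.5, -0.4, -4.2]
opening: 0.0173
gripper_force: 58.7
```

```bash
python3 plan.py .5245,-.1685,.172,12.3
```

```text
t 16.85 pos [ 0.5244 -0.1685  0.1804] yawY 12.01 tilt 0.02 open 0.0173 F [ 0.5 -0.4 -4.2] q [-0.07  0.45  0.38  1.87 -0.22  0.86  0.63]
.5245,-.1685,.172,12.3 [0.  0.1 8.4] [-0.0002  0.0002 -0.005 ]
```

Request:
move_arm(
  targets=[
    [0, 0, -8, 0, 0, 0, 1],
    [0, 0, -20, 0, 0, 0, 1],
    [0, 0, -35, 0, 0, 0, 1],
    [0, 0, -52, 0, 0, 0, 1],
    [0, 0, -70, 0, 0, 0, 1],
    [0, 0, -88, 0, 0, 0, 1],
    [0, 0, -106, 0, 0, 0, 1],
    [0, 0, -124, 0, 0, 0, 1],
    [0, 0, -135, 0, 0, 0, 1],
    [0, 0, -138, 0, 0, 0, 1],
  ],
)

```text
time: 17.85
tool_pos: [0.5251, -0.1688, 0.3201]
orientation: [1.975, 2.44, 0.002]
ft_force: [-0.3, 0.4, -4.0]
opening: 0.0172
gripper_force: 58.8
```

```bash
python3 plan.py .587,-.316,.315,0  .587,-.316,.175,0
python3 - <<'E'
from h import *
S=capture("scene")[:,:,::-1].copy();T=capture("top")[:,:,::-1].copy();cv2.imwrite("pics/scene4.png",S);cv2.imwrite("pics/top4.png",T)
for n in("scene","top"):
  for l in ("adapter","key_collar"): print(n,l,[(np.round(d["xy"]).tolist(),round(d["conf"],2)) for d in search_frame(l,n)])
print(proj("scene",[.5245,-.1685,.16+.019]))
E
```

```text
t 17.85 pos [ 0.5251 -0.1688  0.3201] yawY 12.02 tilt 0.17 open 0.0172 F [-0.3  0.4 -4. ] q [-0.11  0.29  0.43  1.72 -0.13  1.16  0.56]
.587,-.316,.315,0 [-156.9   29.9    5.3] [0.0028 0.0008 0.2098]
.587,-.316,.175,0 [-156.7   29.5  145.3] [0.0028 0.0008 0.2098]
scene adapter [([312.0, 206.0], 0.55), ([307.0, 247.0], 0.39)]
scene key_collar [([147.0, 184.0], 0.78), ([167.0, 170.0], 0.61), ([261.0, 181.0], 0.5), ([306.0, 246.0], 0.37)]
top adapter [([318.0, 186.0], 0.59)]
top key_collar [([232.0, 156.0], 0.59), ([137.0, 214.0], 0.53), ([156.0, 251.0], 0.52)]
[312.0266008  202.27062058]
```

Request:
move_arm(
  targets=[
    [-6, 1, 0, 0, 0, 0.02, 1],
    [-20, 4, 0, 0, 0, 0.06, 1],
    [-40, 8, 0, 0, 0, 0.11, 1],
    [-64, 12, 0, 0, 0, 0.17, 1],
    [-88, 17, 0, 0, 0, 0.23, 1],
    [-112, 21, 0, 0, 0, 0.29, 1],
    [-133, 25, 0, 0, 0, 0.34, 1],
    [-147, 28, 0, 0, 0, 0.38, 1],
    [-155, 30, 0, 0, 0, 0.4, 1],
    [-157, 30, 0, 0, 0, 0.4, 1],
  ],
)

```text
time: 19.15
tool_pos: [0.5866, -0.3173, 0.3178]
orientation: [2.424, 1.998, -0.002]
ft_force: [-0.0, -0.2, -4.5]
opening: 0.0174
gripper_force: 58.7
```

Request:
move_arm(
  targets=[
    [0, 0, 5, 0, 0, 0, 1],
    [0, 0, 18, 0, 0, 0, 1],
    [0, 0, 36, 0, 0, 0, 1],
    [0, 0, 56, 0, 0, 0, 1],
    [0, 0, 76, 0, 0, 0, 1],
    [0, 0, 96, 0, 0, 0, 1],
    [0, 0, 113, 0, 0, 0, 1],
    [0, 0, 125, 0, 0, 0, 1],
    [0, 0, 130, 0, 0, 0, 1],
    [0, 0, 130, 0, 0, 0, 1],
  ],
)

```text
time: 20.15
tool_pos: [0.5863, -0.3152, 0.1876]
orientation: [-2.421, -2.001, 0.001]
ft_force: [-0.2, -0.6, -3.3]
opening: 0.017
gripper_force: 58.7
```

```bash
python3 plan.py .587,-.316,.1565,-11
python3 - <<'E'
from h import *
S=capture("scene")[:,:,::-1].copy();cv2.imwrite("pics/scene5.png",S)
print([(np.round(d["xy"]).tolist(),round(d["conf"],2)) for d in search_frame("adapter","scene")],[(np.round(d["xy"]).tolist(),round(d["conf"],2)) for d in search_frame("tray","scene")])
E
```

```text
t 20.15 pos [ 0.5863 -0.3152  0.1876] yawY -10.86 tilt 0.07 open 0.017 F [-0.2 -0.6 -3.3] q [ 0.11  0.65  0.48  1.55 -0.33  1.02  0.49]
.587,-.316,.1565,-11 [-0.6  0.9 31.1] [-0.0011 -0.0004  0.0024]
[([372.0, 265.0], 0.9)] [([370.0, 280.0], 0.57), ([284.0, 223.0], 0.44)]
```

Adapter is over the tray. Lower slowly to contact.

Request:
move_arm(
  targets=[
    [0, 0, 6, 0, 0, 0, 1],
    [0, 0, 13, 0, 0, 0, 1],
    [0, 0, 19, 0, 0, 0, 1],
    [0, 0, 24, 0, 0, 0, 1],
    [0, 0, 27, 0, 0, 0, 1],
    [0, 0, 29, 0, 0, 0, 1],
    [0, 0, 30, 0, 0, 0, 1],
    [0, 0, 31, 0, 0, 0, 1],
    [0, 0, 31, 0, 0, 0, 1],
    [0, 0, 31, 0, 0, 0, 1],
  ],
)

```text
time: 21.3
tool_pos: [0.5869, -0.316, 0.1578]
orientation: [2.421, 2.0, 0.001]
ft_force: [-0.1, -0.2, -1.4]
opening: 0.0172
gripper_force: 59.0
```

```bash
python3 plan.py .587,-.316,.1565,-101
```

```text
t 21.3 pos [ 0.5869 -0.316   0.1578] yawY -10.88 tilt 0.06 open 0.0172 F [-0.1 -0.2 -1.4] q [ 0.12  0.68  0.47  1.57 -0.35  0.97  0.51]
.587,-.316,.1565,-101 [-0.   0.1  1.3] [ 9.0000e-04 -6.0000e-04  1.5728e+00]
```

Request:
move_arm(
  targets=[
    [0, 0, 0.8, 0, 0, 0.08, 1],
    [0, 0, 0.8, 0, 0, 0.2, 1],
    [0, 0, 0.8, 0, 0, 0.32, 1],
    [0, 0, 0.8, 0, 0, 0.44, 1],
    [0, 0, 0.8, 0, 0, 0.56, 1],
    [0, 0, 0.8, 0, 0, 0.68, 1],
    [0, 0, 0.8, 0, 0, 0.8, 1],
    [0, 0, 0.8, 0, 0, 0.92, 1],
    [0, 0, 0.8, 0, 0, 1.04, 1],
    [0, 0, 0.8, 0, 0, 1.16, 1],
  ],
)

```text
time: 22.3
tool_pos: [0.587, -0.3157, 0.1569]
orientation: [3.123, 0.339, 0.001]
ft_force: [0.8, 0.3, -1.3]
opening: 0.017
gripper_force: 59.1
```

Request:
move_arm(
  targets=[
    [0, 0, 0, 0, 0, 0.1, 1],
    [0, 0, 0, 0, 0, 0.2, 1],
    [0, 0, 0, 0, 0, 0.3, 1],
    [0, 0, 0, 0, 0, 0.41, 1],
    [0, 0, 0, 0, 0, 0.41, 1],
    [0, 0, 0, 0, 0, 0.41, 1],
    [0, 0, -1, 0, 0, 0.41, 1],
    [0, 0, -3, 0, 0, 0.41, 1],
    [0, 0, -5, 0, 0, 0.41, 1],
    [0, 0, -6, 0, 0, 0.41, 1],
  ],
)

```text
time: 23.3
tool_pos: [0.5867, -0.3159, 0.163]
orientation: [3.127, -0.296, 0.001]
ft_force: [0.5, -0.1, -1.4]
opening: 0.0175
gripper_force: 59.0
```

```bash
python3 plan.py
```

```text
t 23.3 pos [ 0.5867 -0.3159  0.163 ] yawY -100.82 tilt 0.04 open 0.0175 F [ 0.5 -0.1 -1.4] q [-0.1   0.8   0.85  1.58 -0.66  1.07 -0.83]
```

Request:
move_arm(
  targets=[
    [0, 0, -1, 0, 0, 0, 1],
    [0, 0, -3, 0, 0, 0, 1],
    [0, 0, -5, 0, 0, 0, 1],
    [0, 0, -7, 0, 0, 0, 1],
    [0, 0, -9, 0, 0, 0, 1],
    [0, 0, -11, 0, 0, 0, 1],
    [0, 0, -14, 0, 0, 0, 1],
    [0, 0, -17, 0, 0, 0, 1],
    [0, 0, -20, 0, 0, 0, 1],
    [0, 0, -20, 0, 0, 0, 1],
  ],
)

```text
time: 24.3
tool_pos: [0.5868, -0.316, 0.1831]
orientation: [3.127, -0.297, 0.001]
ft_force: [-0.0, 0.0, -1.9]
opening: 0.017
gripper_force: 59.0
```

```bash
python3 plan.py
python3 - <<'E'
from h import *
S=capture("scene")[:,:,::-1].copy();cv2.imwrite("pics/scene6.png",S)
print([(np.round(d["xy"]).tolist(),round(d["conf"],2)) for d in search_frame("adapter","scene")])
A=cv2.imread("pics/scene5.png");d=abs(S.astype(int)-A).sum(2)
print(proj("scene",[.587,-.316,.021]),proj("scene",[.587,-.316,.04]))
E
```

```text
t 24.3 pos [ 0.5868 -0.316   0.1831] yawY -100.84 tilt 0.05 open 0.017 F [-0.   0.  -1.9] q [-0.11  0.78  0.87  1.57 -0.64  1.1  -0.84]
[([373.0, 272.0], 0.77), ([370.0, 288.0], 0.59)]
[371.11525783 271.72068557] [372.24175602 265.32854666]
```

```bash
python3 plan.py .5,-.06,.303,-83.65
```

```text
t 24.4 pos [ 0.5866 -0.3158  0.1826] yawY -100.84 tilt 0.01 open 0.0171 F [-0.1 -0.6 -1.2] q [-0.11  0.78  0.87  1.57 -0.64  1.1  -0.84]
.5,-.06,.303,-83.65 [-133.1 -234.9 -120.5] [ 0.e+00 -1.e-04 -3.e-01]
```

Request:
move_arm(
  targets=[
    [0, 0, -10, 0, 0, 0, 1],
    [0, 0, -35, 0, 0, 0, 1],
    [0, 0, -65, 0, 0, 0, 1],
    [0, 0, -95, 0, 0, 0, 1],
    [0, 0, -115, 0, 0, 0, 1],
    [0, 0, -120, 0, 0, 0, 1],
    [0, 0, -120, 0, 0, 0, 1],
    [0, 0, -120, 0, 0, 0, 1],
    [0, 0, -120, 0, 0, 0, 1],
    [0, 0, -120, 0, 0, 0, 1],
  ],
)

```text
time: 25.4
tool_pos: [0.5862, -0.3154, 0.3014]
orientation: [-3.127, 0.297, 0.003]
ft_force: [-0.3, -0.4, -0.7]
opening: 0.0169
gripper_force: 59.1
```

Request:
move_arm(
  targets=[
    [-8, -14, 0, 0, 0, -0.02, 1],
    [-24, -42, 0, 0, 0, -0.06, 1],
    [-41, -72, 0, 0, 0, -0.1, 1],
    [-58, -102, 0, 0, 0, -0.14, 1],
    [-75, -132, 0, 0, 0, -0.18, 1],
    [-92, -162, 0, 0, 0, -0.22, 1],
    [-108, -190, 0, 0, 0, -0.26, 1],
    [-121, -214, 0, 0, 0, -0.29, 1],
    [-130, -230, 0, 0, 0, -0.3, 1],
    [-133, -235, 0, 0, 0, -0.3, 1],
  ],
)

```text
time: 26.4
tool_pos: [0.4995, -0.0577, 0.3021]
orientation: [-3.135, -0.179, 0.001]
ft_force: [0.4, 0.2, -1.0]
opening: 0.0173
gripper_force: 59.0
```

```bash
python3 plan.py .515,-.0111,.303,-83.65 .515,-.0111,.167,-83.65
```

```text
t 26.4 pos [ 0.4995 -0.0577  0.3021] yawY -83.47 tilt 0.09 open 0.0173 F [ 0.4  0.2 -1. ] q [-0.8   0.32  1.03  1.88 -0.3   1.12 -1.11]
.515,-.0111,.303,-83.65 [ 20.7 -44.5  -0.9] [-0.0014  0.0008  0.0031]
.515,-.0111,.167,-83.65 [ 20.8 -44.4 135.1] [-0.0014  0.0008  0.0031]
```

Request:
move_arm(
  targets=[
    [7, -15, 0, 0, 0, 0, 1],
    [15, -32, 0, 0, 0, 0, 1],
    [20, -43, 0, 0, 0, 0, 1],
    [20, -44, 10, 0, 0, 0, 1],
    [20, -44, 30, 0, 0, 0, 1],
    [20, -44, 55, 0, 0, 0, 1],
    [20, -44, 80, 0, 0, 0, 1],
    [20, -44, 105, 0, 0, 0, 1],
    [20, -44, 125, 0, 0, 0, 1],
    [20, -44, 134, 0, 0, 0, 1],
  ],
)

```text
time: 27.4
tool_pos: [0.5137, -0.0148, 0.1662]
orientation: [3.136, 0.172, -0.005]
ft_force: [0.5, 0.1, -0.9]
opening: 0.0172
gripper_force: 59.0
```

Request:
move_arm(
  targets=[
    [0, 0, 0, 0, 0, 0, 1],
    [0, 0, 0, 0, 0, 0, 1],
    [0, 0, 0, 0, 0, 0, 1],
    [0, 0, 0, 0, 0, 0, 1],
    [0, 0, 0, 0, 0, 0, 1],
    [0, 0, 0, 0, 0, 0, 1],
    [0, 0, 0, 0, 0, 0, 1],
    [0, 0, 0, 0, 0, 0, 1],
    [0, 0, 0, 0, 0, 0, 1],
    [0, 0, 0, 0, 0, 0, 1],
  ],
)

```text
time: 28.4
tool_pos: [0.5152, -0.014, 0.1685]
orientation: [3.137, 0.174, 0.0]
ft_force: [-0.5, 0.8, -1.8]
opening: 0.0171
gripper_force: 59.0
```

```bash
python3 plan.py .5885,-.0096,.167,-83.65
```

```text
t 28.4 pos [ 0.5152 -0.014   0.1685] yawY -83.65 tilt 0.0 open 0.0171 F [-0.5  0.8 -1.8] q [-0.71  0.53  0.86  1.98 -0.52  0.87 -1.03]
.5885,-.0096,.167,-83.65 [73.4  3.7  1.5] [ 0.0001 -0.     -0.    ]
```

Request:
move_arm(
  targets=[
    [0, -2.9, 1, 0, 0, 0, 1],
    [0, -2.9, 1.5, 0, 0, 0, 1],
    [10, -2, 1.5, 0, 0, 0, 1],
    [22, -0.9, 1.5, 0, 0, 0, 1],
    [34, 0.2, 1.5, 0, 0, 0, 1],
    [46, 1.2, 1.5, 0, 0, 0, 1],
    [58, 2.3, 1.5, 0, 0, 0, 1],
    [68, 3.2, 1.5, 0, 0, 0, 1],
    [73, 3.7, 1.5, 0, 0, 0, 1],
    [73, 3.7, 1.5, 0, 0, 0, 1],
  ],
)

```text
time: 29.4
tool_pos: [0.5887, -0.0097, 0.1669]
orientation: [3.136, 0.174, 0.0]
ft_force: [-0.4, -0.0, -2.2]
opening: 0.0174
gripper_force: 59.1
```

```bash
python3 plan.py .5888,-.0096,.153,-83.65
```

```text
t 29.4 pos [ 0.5887 -0.0097  0.1669] yawY -83.64 tilt 0.03 open 0.0174 F [-0.4 -0.  -2.2] q [-0.63  0.64  0.81  1.8  -0.56  0.95 -1.04]
.5888,-.0096,.153,-83.65 [ 0.1 -0.1 13.9] [ 0.0004 -0.0001  0.0002]
```

Request:
move_arm(
  targets=[
    [0, 0, 2, 0, 0, 0, 1],
    [0, 0, 4, 0, 0, 0, 1],
    [0, 0, 6, 0, 0, 0, 1],
    [0, 0, 8, 0, 0, 0, 1],
    [0, 0, 10, 0, 0, 0, 1],
    [0, 0, 11.5, 0, 0, 0, 1],
    [0, 0, 12.5, 0, 0, 0, 1],
    [0, 0, 13.5, 0, 0, 0, 1],
    [0, 0, 14, 0, 0, 0, 1],
    [0, 0, 14, 0, 0, 0, 1],
  ],
)

```text
time: 30.4
tool_pos: [0.5882, -0.0096, 0.153]
orientation: [-3.137, -0.174, -0.0]
ft_force: [0.2, 0.2, -0.8]
opening: 0.0171
gripper_force: 59.2
```

```bash
python3 plan.py .5888,-.0096,.153,-83.65
```

```text
t 30.4 pos [ 0.5882 -0.0096  0.153 ] yawY -83.65 tilt 0.01 open 0.0171 F [ 0.2  0.2 -0.8] q [-0.62  0.66  0.8   1.81 -0.58  0.93 -1.02]
.5888,-.0096,.153,-83.65 [0.6 0.  0. ] [-0.     -0.0001 -0.    ]
```

Request:
move_arm(
  newtons=20,
  targets=[
    [0, 0, 0.5, 0, 0, 0, 1],
    [0, 0, 1, 0, 0, 0, 1],
    [0, 0, 1, 0, 0, 0, 1],
    [0, 0, 1, 0, 0, 0, 1],
    [0, 0, 1, 0, 0, 0, 0.75],
    [0, 0, 1, 0, 0, 0, 0.65],
    [0, 0, 1, 0, 0, 0, 0.55],
    [0, 0, 1, 0, 0, 0, 0.45],
    [0, 0, 1, 0, 0, 0, 0.45],
    [0, 0, 1, 0, 0, 0, 0.45],
  ],
)

```text
time: 31.4
tool_pos: [0.5881, -0.0096, 0.1519]
orientation: [3.137, 0.174, -0.0]
ft_force: [-0.8, -0.2, -0.8]
opening: 0.0469
gripper_force: 0.0
```

Request:
move_arm(
  targets=[
    [0, 0, -3, 0, 0, 0, 0.45],
    [0, 0, -10, 0, 0, 0, 0.45],
    [0, 0, -20, 0, 0, 0, 0.45],
    [0, 0, -35, 0, 0, 0, 0.45],
    [0, 0, -55, 0, 0, 0, 0.45],
    [0, 0, -80, 0, 0, 0, 0.45],
    [0, 0, -105, 0, 0, 0, 0.45],
    [0, 0, -130, 0, 0, 0, 0.45],
    [0, 0, -140, 0, 0, 0, 0.45],
    [0, 0, -140, 0, 0, 0, 0.45],
  ],
)

```text
time: 32.4
tool_pos: [0.589, -0.0098, 0.2938]
orientation: [-3.136, -0.174, -0.005]
ft_force: [0.1, 0.4, 0.2]
opening: 0.0468
gripper_force: 0.0
```

Request:
move_arm(
  targets=[
    [-10, 0, 0, 0, 0, 0, 0.45],
    [-35, 0, 0, 0, 0, 0, 0.45],
    [-65, 0, 0, 0, 0, 0, 0.45],
    [-95, 0, 0, 0, 0, 0, 0.45],
    [-125, 0, 0, 0, 0, 0, 0.45],
    [-150, 0, 0, 0, 0, 0, 0.45],
    [-150, 40, 0, 0, 0, 0, 0.45],
    [-150, 85, 0, 0, 0, 0, 0.45],
    [-150, 130, 0, 0, 0, 0, 0.45],
    [-150, 130, 0, 0, 0, 0, 0.45],
  ],
)

```text
time: 33.4
tool_pos: [0.4508, -0.1624, 0.2915]
orientation: [3.134, 0.156, -0.002]
ft_force: [-0.9, 0.3, -0.1]
opening: 0.0473
gripper_force: 0.0
```

```bash
python3 plan.py
python3 - <<'E'
from h import *
S=capture("scene")[:,:,::-1].copy();T=capture("top")[:,:,::-1].copy();cv2.imwrite("pics/scene7.png",S);cv2.imwrite("pics/top7.png",T)
a=cv2.resize(S[150:320,220:420],(400,340),interpolation=2);b=cv2.resize(T[105:275,215:395],(400,378),interpolation=2)[:340]
cv2.imwrite("pics/v7.png",np.hstack([a,b]))
E
```

```text
t 33.4 pos [ 0.4508 -0.1624  0.2915] yawY -84.29 tilt 0.2 open 0.0473 F [-0.9  0.3 -0.1] q [-0.66  0.28  1.1   1.95 -0.28  1.08 -0.91]
```

View pics/v7.png

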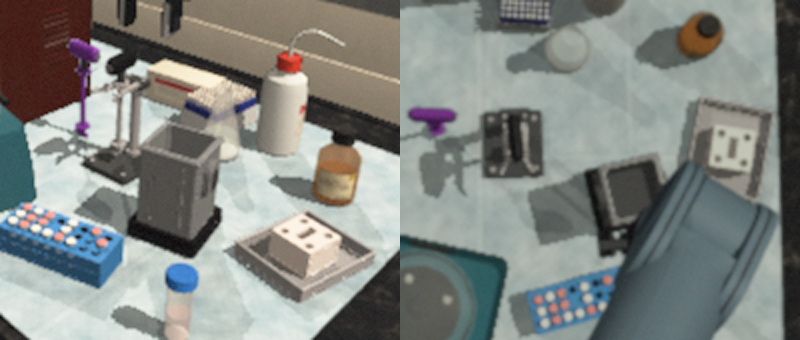

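The final picture shows the adapter upright in the tray at about (373,272) in the scene image. The key hangs in its fork at about (268,167) in the top image, and the bystanders are where they were.

```bash
python3 -c "
from plant import ticket
print(ticket.hand_in())"
```

```text
the job is handed in; nothing more can be done
None
```

The job is handed in, with no verdict returned: at 33 s of 72 s, the adapter stood upright in the tray, the key hung in its hanger again, and the bystanders looked unmoved in the last picture.

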